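# Check the bite of the trolley brake lever

## Task

The animal trolley's push handle with the red lever has just had its brake adjusted: with the backs of closed fingers press the red lever firmly in towards the bar until the brake bites and it stops short of the bar, keep it there for a second, and let it spring fully out again. Then press it firmly in to the same stop a second time and finish while still holding it in, so that the gap left to the bar can be measured. Only push on the lever's front, without grasping, touching behind it or touching the bar, do not force it, and leave the yellow lever and everything else on the bench alone.

Things in the scene. Friction and masses are not known exactly. Their poses are not given: they have to be found in the camera images.
- red_handle: bench stand with the serviced push handle of an animal trolley: grey base plate 120 (x) x 250 (y) x 10 mm, two uprights; fixed. Origin: centre of its underside. Its x axis is level, from the lever side to the bar side: the lever is pressed in towards +x. Its y axis runs along the bar from the lever's free end to its pivot; z is up.
- red_bar: round steel push bar with a black rubber grip, 280 mm long, 32 mm thick at the grip, its centre line 130 mm above the table over the middle of the base plate; fixed. Origin and axes as red_handle. A dark block on it near +y (top 147 mm above the table) carries the lever's pivot. Not to be touched.
- red_lever (a joint): angle (rad) of the red lever about its upright pivot. 0 = fully out (it springs back there), growing as it is pressed in. At red_press the spring takes 1.5 N at first and 3.5 N at 0.20, where the brake bites and the lever stops dead, 15 to 25 mm short of the bar. Held firmly in means 0.19 or more with more than 6 N on the blade; about 10 N is right, over 35 N is forcing it.
- red_blade: red front part of the lever, to be pushed on: level straight bar 100 mm long, 8 mm thick, 18 mm high, with a red 18 mm ball at its end; centre 130 mm above the table; fully out, its front face is 74 mm from the bar's centre line. Free space below it down to the base plate. Origin: on the lever's pivot, at x -45, y +85, z 130 mm in the frame of red_handle.
- red_spine: black strip along the rear of the red lever, 92 mm long, 16 mm high, 4 mm thick, facing the bar. It is not to be touched. The body origin lies on the lever's pivot.
- red_press (a point): point on the red lever's front face (away from the bar) where it is best pressed, 130 mm above the table, 105 mm along the lever from the pivot; it moves with the lever; at x -74, y -20 mm in the frame of red_handle when out. The blade reaches 65 mm to the pivot side and 45 mm to the free side of it. Its x axis points squarely into the front face.
- yellow_handle: a second stand with the same handle and a yellow lever, not yet adjusted, origin and axes as red_handle; to be left alone.
- yellow_lever (a joint): angle (rad) of the yellow lever, as red_lever; 0 = fully out.
- wrench: steel open-ended wrench, 170 mm long, lying on the table; to be left alone
- screwdriver: green-handled screwdriver, 180 mm long, lying on the table; to be left alone
- valve: upright white breathing-circuit valve with green bands, 40 mm across, 66 mm tall; origin: centre of its underside; to be left alone
- bottle: amber medicine bottle with blue cap, 52 mm across, 120 mm tall; origin: centre of its underside; to be left alone
- jar: jar with white cap, 64 mm across, 85 mm tall; origin: centre of its underside; to be left alone
- cup: open steel cup, 72 mm across, 85 mm tall; origin: centre of its underside; to be left alone
- tub: white feed tub heaped with salad leaves, 142 mm square, about 185 mm tall; origin: centre of its underside; to be left alone
- shoe: spare brake shoe, 70 x 26 x 18 mm, lying flat; origin: centre of its underside; to be left alone

How it is judged (in metres and radians):
On the way, in this order (a step that is already met when the one before it is completed fails the run):
1. the red lever is pressed firmly in to where the brake bites by the fingers and kept there (value of joint red_lever above 0.19 rad and contact force between the fingers and red_blade above 6 N), for 0.5 s.
2. the red lever has sprung fully out again (value of joint red_lever below 0.03 rad), for 0.1 s.
At the end, for the whole second after the job is handed in: After one full press (0.5 s or more) and release, the red lever is again held in past 0.19 rad, at rest, by the fingers pressing on its front with 6 to 35 N; the yellow lever is out (all of step 1 and contact force between the fingers and red_blade below 35 N and velocity of joint red_lever between -0.1 and 0.1 rad/s and value of joint yellow_lever below 0.03 rad); the arm keeps its last pose, push and grip.
It fails at once if the red lever is forced (over 40 N) (contact force between the fingers and red_blade above 40 N).
It fails at once if the red lever is gripped or touched from behind (contact force between the fingers and red_spine above 1 N).
It fails at once if the robot presses on the bar (contact force between any of the fingers, the arm and red_bar above 2 N).
It fails at once if the yellow lever is pressed (value of joint yellow_lever above 0.04 rad).
It fails at once if a bystander is moved more than 15 mm (distance of any of wrench, screwdriver, valve, bottle, jar, cup, tub, shoe from where it was at the start of the episode above 0.015 m).
It also fails if it takes over 48 s, if anything falls off the work surface, if the arm or the gripper's body presses on something with over 40 N, if the wrist force passes 120 N, or if a joint passes its speed limit or range.

## Robot

A 6-joint arm with a two-finger parallel gripper is mounted at the origin on the work surface. World frame = base frame: x ahead of the robot, y to its left, z up, the work surface at z = 0. Lengths are in mm, angles in degrees, forces in N, time in s.
With the tool pointing down it reaches from about 350 to 850 mm from the base axis. Payload 8.1 kg.
Tool frame: the origin (TCP) lies at the very end of the fingers, on their centre line; the grasp point (between the pads) lies 19 mm behind it; z points along the fingers, y is the line along which they close (so a half turn about z gives the same grasp; the last joint's range is limited). The gripper opens to 85 mm and grips with 20 to 120 N. Pads are 22 mm wide; open, the fingers measure 114 mm over their backs; the gripper's body (76 mm by 85 mm) begins 54 mm behind the grasp point. The pads swing forward as they close: fully open they stand 13 mm farther back than shut.
Start: joints at [68.847, 7.471, 85.268, -0, 87.261, -4.893], TCP at [167.981, 576.01, 209.692] pointing down, gripper open.
Joint ranges: [-169.43, 169.43], [-51.17, 129.36], [1.28, 143.12], [-76.62, 256.62], [0, 156.53], [-152.29, 152.29]. Speed limits (degrees/s): [136.94, 136.94, 159.86, 180, 180, 180].

## Interface

Orientations are given as [roll, pitch, yaw] about the fixed x, y, z axes, in that order (R = Rz(yaw) Ry(pitch) Rx(roll)).
In Python, from bench import sense, eyes, job, models gives the robot as it stands. The module is installed in compiled form; this text tells all that it offers.
- The arm moves only by the tool apply_moves, never from a script. Its argument "rows" is a list of rows, each a list of 6 numbers: the shift along the tool's x, y, z in mm, then the turn, a rotation vector about the tool's x, y, z in rad. In form: [[dx, dy, dz, rx, ry, rz], ...]. A call has exactly 5 rows; each row shifts and turns the commanded pose from where the row before left it, along the tool's axes as they then stand; what a row does not reach is not made up. A row lasts 1/8 s, in which the tool goes at most 62.5 mm and 10.7 degrees, less where a joint would pass 70% of its speed; a pose out of reach is approached as far as the arm can. A call is refused whole if a number of a shift passes 62.5 or a number of a turn 0.188, either way. A call with a gripper value outside its range is refused whole. "fingers" is the finger opening in mm, from 0 to 85.4, set as the call begins (left out, the last holds). The fingers move at their own pace and stop on an object; "grip_force" is the grip in N (left out, the last holds). Time passes only in rows, so rows that do not move let the fingers close, or fill a call up. It gives the time, the measured TCP pose, the force, the opening and the grip force at its end, in the units of the state.
- sense(): the state, without advancing time (a new reading comes with each control period).
- eyes.snapshot(name): name is "side" or "top" or "wrist"; returns (picture, depth): 400x640x3 uint8, red, green, blue; 400x640 float32, mm along the optical axis (not along the pixel's ray), 0 where there is no reading.
- eyes.get_calibration(name): a dict with "intrinsics" (3x3 intrinsics, pixels), "R" (3x3) and "t" (3): a world point X has camera coordinates R X + t; the wrist camera has in their place "mount" (4x4, takes a point from camera to tool coordinates, whose origin is the TCP and whose axes are the flange's). Camera axes: x right, y down, z forward; pixel columns grow to the right and rows downward; lengths in mm; the calibration is good to about 2 mm. The wrist camera is an equidistant fisheye: a pixel r from the principal point sees the ray r / f radians off the axis. A picture is of the moment at which its call begins: read the wrist's pose just before it. get_calibration takes no time and is no camera call.
- job.hand_in(): hands the job in; it is judged then, once.
Trained networks look in the newest picture that a camera, given by its name, has taken for a name from the list of things; names that differ only in an ending like _2 or _b are one class to them, and where a whole thing is asked for, a point or a joint stands for the part that bears it (a point fixed in the world has none). Each returns a list of dicts, best first, with "confidence" (0 to 1); they miss things now and then, are a little off and sometimes report something else, mostly with a low value. They report only what shows in the picture. A call takes as long as a camera call.
- models.boxes_of(name, camera): "xyz" ([x, y, z] in mm, in world coordinates, good to about 4 mm: the middle of the surface that is visible of it).
- models.cut_out(name, camera): "pixels" (400x640 bool, what is visible of it).
- models.place_of(name, camera): "xyz" ([x, y, z] in mm, in world coordinates, good to about 4 mm: a listed point, or the origin of a listed thing).
The state is a dict: "time": time; "joint_pos": joint angles; "qd": joint speeds; "joint_efforts": joint torques, N m; "tool_pos": TCP position; "tcp_rot": TCP orientation; "ft_force": force on the tool from outside, world axes, zero at the start; "wrist_torque": the same for the moment, N m; "finger_gap": finger opening in mm; "grip_force": force on a finger pad.
Only numpy, scipy, OpenCV 4.12 (cv2) and the standard library are available. Lean on these libraries where they do the work, as an engineer would, in place of code of your own. Each camera call takes 0.05 s, during which the arm holds its last target. There are 200 camera calls.

## Working session

There is one attempt and no reset: what is moved stays moved. The work goes in short steps, Python scripts to look and compute and a tool call to move; the robot and the scene stay as the last step left them, time stands still between calls to the robot, and variables do not carry over. Pictures are saved under pics/ and viewed, at most 10 in all, crops included, and the job is handed in when it is done.

Besides the shell and the picture viewer there is one more tool, called after "Call:" by a JSON object that holds its "fn" and its "kwargs", one argument or row to a line. apply_moves: Moves the arm, as the interface text tells. Its arguments: {"type":"object","properties":{"rows":{"type":"array"},"fingers":{"type":"number"},"grip_force":{"type":"number"}},"required":["rows"]}

```bash
mkdir -p pics
python3 - <<'E'
from bench import sense,eyes,models
import cv2,numpy as np
s=sense();print({k:np.round(v,2).tolist() for k,v in s.items()})
for c in("side","top"):
    p,d=eyes.snapshot(c);cv2.imwrite(f"pics/{c}0.png",p[:,:,::-1])
    for n in("red_handle","red_press","red_blade","yellow_handle"):
        print(c,n,"place",[(np.round(o["xyz"]).tolist(),round(o["confidence"],2)) for o in models.place_of(n,c)][:3])
    for n in("red_blade","valve","bottle","jar","cup","tub"):
        print(c,n,"box",[(np.round(o["xyz"]).tolist(),round(o["confidence"],2)) for o in models.boxes_of(n,c)][:2])
print(sense()["time"])
E
```

```text
{'time': 0.0, 'joint_pos': [68.85, 7.52, 85.33, 0.0, 87.26, -4.89], 'qd': [-0.01, -0.02, 0.04, -0.0, 0.06, 0.09], 'joint_efforts': [0.0, -56.94, -50.06, -0.0, 0.01, -0.0], 'tool_pos': [167.74, 575.43, 208.6], 'tcp_rot': [-179.89, -0.01, 163.74], 'ft_force': [-0.11, 0.26, 0.05], 'wrist_torque': [0.0, -0.02, -0.0], 'grip_force': 0.0, 'finger_gap': 85.5}
side red_handle place [([619.0, 196.0, 2.0], 0.77)]
side red_press place [([547.0, 167.0, 130.0], 0.48)]
side red_blade place [([560.0, 274.0, 131.0], 0.42), ([408.0, -39.0, -3.0], 0.41)]
side yellow_handle place [([570.0, -159.0, -1.0], 0.87)]
side red_blade box [([546.0, 169.0, 134.0], 0.59)]
side valve box [([740.0, -23.0, 41.0], 0.86)]
side bottle box [([558.0, -496.0, 67.0], 0.77)]
side jar box [([743.0, 157.0, 60.0], 0.59), ([549.0, -181.0, 13.0], 0.41)]
side cup box [([448.0, -452.0, 58.0], 0.71), ([548.0, 169.0, 134.0], 0.21)]
side tub box [([586.0, 441.0, 121.0], 0.66)]
top red_handle place [([619.0, 192.0, 0.0], 0.77)]
top red_press place [([545.0, 167.0, 128.0], 0.55)]
top red_blade place [([406.0, 394.0, -1.0], 0.4)]
top yellow_handle place [([567.0, -159.0, -4.0], 0.85)]
top red_blade box [([549.0, 175.0, 139.0], 0.73)]
top valve box [([739.0, -5.0, 67.0], 0.64)]
top bottle box [([568.0, -468.0, 82.0], 0.7)]
top jar box [([746.0, 176.0, 87.0], 0.68), ([744.0, -6.0, 66.0], 0.63)]
top cup box [([448.0, -462.0, 46.0], 0.87)]
top tub box [([608.0, 481.0, 151.0], 0.74), ([400.0, -38.0, 9.0], 0.59)]
1.1
```

View pictures.

View pics/side0.png

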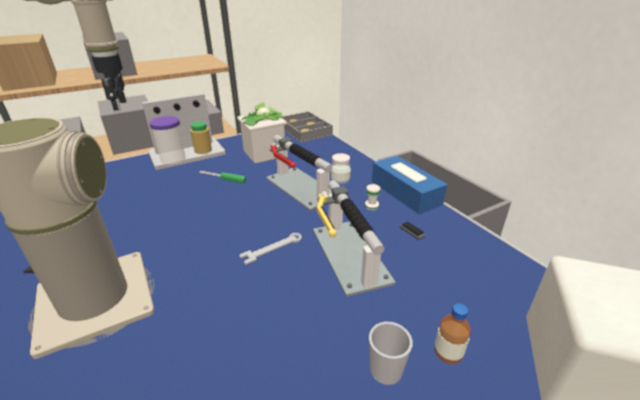

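View pics/top0.png

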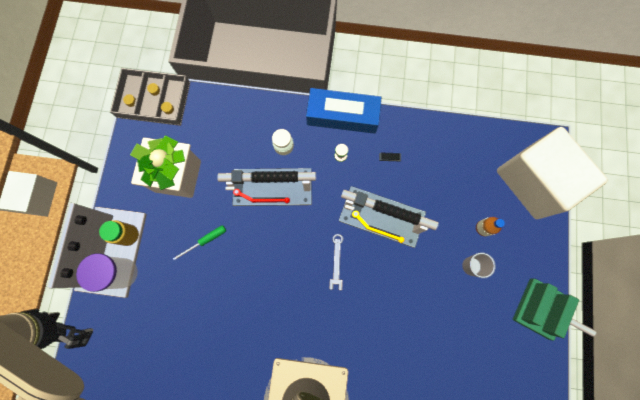

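The two views show the red handle around top pixel (275,187), with its lever on the robot side and the pivot on the left (+y). The yellow handle is around (385,218). I'll measure the red blade's line and the bar's direction next.

```bash
cat > h.py <<'E'
from bench import sense,eyes,models
import cv2,numpy as np
def cloud(c):
    p,d=eyes.snapshot(c);k=eyes.get_calibration(c);K,R,t=[np.array(k[a]) for a in("intrinsics","R","t")]
    v,u=np.indices(d.shape);X=np.stack([(u-K[0,2])/K[0,0]*d,(v-K[1,2])/K[1,1]*d,d],-1)
    W=(X-t.reshape(3))@R; W[d==0]=np.nan
    return p.astype(int),W
def line(P):
    vx,vy,x,y=cv2.fitLine(P[:,:2].astype(np.float32),cv2.DIST_HUBER,0,.01,.01).ravel()
    if vy<0:vx,vy=-vx,-vy
    return np.degrees(np.arctan2(-vx,vy)),x,y
E
python3 - <<'E'
from h import *
for c in("top","side"):
    p,W=cloud(c);r,g,b=p[...,0],p[...,1],p[...,2]
    near=(abs(W[...,0]-590)<90)&(abs(W[...,1]-190)<160)
    red=near&(r>120)&(g<70)&(b<70)&(W[...,2]>105)
    P=W[red];print(c,"red n",len(P),"ymin/max",np.percentile(P[:,1],[1,99]).round(),"z",np.percentile(P[:,2],[5,50,95]).round())
    m=np.abs(P[:,1]-165)<45; print(" blade yaw,x,y",np.round(line(P[m]),1))
    B=W[near&(W[...,2]>125)&(W[...,0]>595)];print(" bar",np.round(line(B),1),len(B),np.percentile(B[:,1],[1,99]).round(),np.percentile(B[:,2],[50,95]).round())
    for y in range(100,270,15):
        q=P[abs(P[:,1]-y)<6]
        if len(q):print(y,np.percentile(q[:,0],[0,10,50,100]).round())
print(sense()["time"])
E
```

```text
top red n 132 ymin/max [121. 270.] z [134. 138. 142.]
 blade yaw,x,y [  7.9 550.  165. ]
 bar [  6.9 616.2 189.9] 928 [ 61. 329.] [143. 149.]
115 [556. 556. 558. 559.]
130 [550. 551. 555. 561.]
145 [549. 550. 553. 556.]
160 [548. 548. 551. 555.]
175 [545. 546. 549. 553.]
190 [544. 544. 547. 550.]
205 [542. 542. 544. 548.]
220 [540. 540. 543. 546.]
235 [542. 542. 544. 545.]
265 [551. 552. 553. 566.]
side red n 101 ymin/max [120. 264.] z [127. 135. 139.]
 blade yaw,x,y [  7.3 546.1 164.9]
 bar [  7.2 613.9 152.3] 511 [ 57. 313.] [141. 147.]
115 [551. 551. 552. 553.]
130 [547. 547. 549. 553.]
145 [548. 548. 549. 554.]
160 [546. 546. 548. 552.]
175 [543. 543. 545. 547.]
190 [541. 541. 543. 545.]
205 [538. 540. 541. 544.]
220 [537. 538. 541. 546.]
235 [541. 541. 541. 541.]
250 [545. 546. 548. 550.]
265 [562. 562. 562. 563.]
1.2
```

Call:
{"fn": "apply_moves", "kwargs": {
  "rows": [
    [-14,-48,0,0,0,0.187],
    [-5,-50,0,0,0,0.187],
    [5,-50,0,0,0,0.187],
    [15,-48,0,0,0,0.187],
    [24,-44,0,0,0,0.187]
  ],
  "fingers": 0,
  "grip_force": 60
}}

```text
time: 1.82
tool_pos: [22.9, 419.4, 210.0]
tcp_rot: [180.0, -0.1, 110.7]
ft_force: [-0.2, 0.5, 0.7]
finger_gap: 0.1
grip_force: 0.0
```

Call:
{"fn": "apply_moves", "kwargs": {
  "rows": [
    [-20,50,0,0,0,0.117],
    [-20,50,0,0,0,0.117],
    [-20,50,0,0,0,0],
    [-20,50,0,0,0,0],
    [-20,50,0,0,0,0]
  ]
}}

```text
time: 2.45
tool_pos: [289.4, 373.1, 210.0]
tcp_rot: [180.0, -0.0, 97.7]
ft_force: [0.6, 1.0, -0.6]
finger_gap: 0.1
grip_force: 0.0
```

Call:
{"fn": "apply_moves", "kwargs": {
  "rows": [
    [-43,36,0,0,0,0],
    [-43,36,0,0,0,0],
    [-43,36,0,0,0,0],
    [-43,36,0,0,0,0],
    [-43,36,0,0,0,0]
  ]
}}

```text
time: 3.08
tool_pos: [496.3, 183.3, 210.0]
tcp_rot: [180.0, -0.0, 97.7]
ft_force: [1.4, 0.8, 0.5]
finger_gap: -0.2
grip_force: 0.0
```

Call:
{"fn": "apply_moves", "kwargs": {
  "rows": [
    [-13,0,10,0,0,0],
    [-13,0,20,0,0,0],
    [0,0,30,0,0,0],
    [0,0,25,0,0,0],
    [0,0,13,0,0,0]
  ]
}}

```text
time: 3.7
tool_pos: [496.1, 159.2, 109.0]
tcp_rot: [-179.8, 0.0, 97.8]
ft_force: [-0.1, 0.6, 0.3]
finger_gap: 0.2
grip_force: 0.0
```

Run:
```python
from h import *
s=sense();print(s["tool_pos"],s["ft_force"])
p,_=eyes.snapshot("top");a=p[140:240,200:330,::-1]
q,_=eyes.snapshot("side");b=q[90:230,200:390,::-1]
a=cv2.resize(a,(520,400));b=cv2.resize(b,(543,400))
cv2.imwrite("pics/pre.png",cv2.resize(np.hstack([a,b]),(790,300)))
print(models.place_of("red_press","side")[:1],models.place_of("red_press","top")[:1])
```

```text
[496.12835261 159.22385733 108.96302366] [-0.10574896  0.57880366  0.33285504]
[{'xyz': [548.6, 166.2, 128.2], 'confidence': 0.64}] []
```

View pics/pre.png

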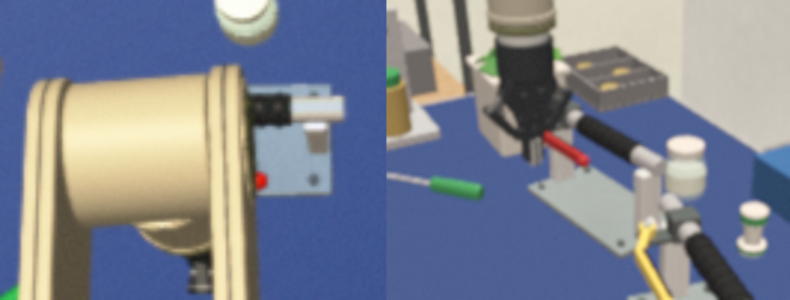

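The closed fingers (crop ~(533,150)) stand in front of the red blade, with their tips just below it and clear of everything. I'll advance along tool +y.

Call:
{"fn": "apply_moves", "kwargs": {
  "rows": [
    [0,8,0,0,0,0],
    [0,8,0,0,0,0],
    [0,6,0,0,0,0],
    [0,4,0,0,0,0],
    [0,3,0,0,0,0]
  ]
}}

```text
time: 4.53
tool_pos: [527.4, 162.9, 111.6]
tcp_rot: [-180.0, 0.0, 97.7]
ft_force: [-0.0, 0.2, 0.1]
finger_gap: 0.3
grip_force: 0.0
```

Call:
{"fn": "apply_moves", "kwargs": {
  "rows": [
    [0,2,0,0,0,0],
    [0,2,0,0,0,0],
    [0,2,0,0,0,0],
    [0,2,0,0,0,0],
    [0,2,0,0,0,0]
  ]
}}

```text
time: 5.15
tool_pos: [537.2, 164.2, 111.7]
tcp_rot: [-180.0, -0.0, 97.7]
ft_force: [0.5, -0.6, 0.4]
finger_gap: 0.1
grip_force: 0.0
```

Call:
{"fn": "apply_moves", "kwargs": {
  "rows": [
    [0,2,0,0,0,0],
    [0,1,0,0,0,0],
    [0,1,0,0,0,0],
    [0,1,0,0,0,0],
    [0,0,0,0,0,0]
  ]
}}

```text
time: 5.78
tool_pos: [541.9, 164.7, 111.5]
tcp_rot: [-180.0, 0.0, 97.7]
ft_force: [-1.9, -1.6, 0.8]
finger_gap: -0.1
grip_force: 1.1
```

Call:
{"fn": "apply_moves", "kwargs": {
  "rows": [
    [0,2,0,0,0,-0.02],
    [0,2,0,0,0,-0.02],
    [0,2,0,0,0,-0.02],
    [0,2,0,0,0,-0.02],
    [0,2,0,0,0,-0.02]
  ]
}}

```text
time: 6.4
tool_pos: [551.9, 166.5, 111.6]
tcp_rot: [-180.0, 0.0, 103.5]
ft_force: [-3.0, -3.8, 1.4]
finger_gap: -0.0
grip_force: 1.9
```

Call:
{"fn": "apply_moves", "kwargs": {
  "rows": [
    [0,1,0,0,0,-0.01],
    [0,1,0,0,0,-0.01],
    [0,1,0,0,0,-0.01],
    [0,1,0,0,0,-0.01],
    [0,0,0,0,0,0]
  ]
}}

```text
time: 7.02
tool_pos: [555.8, 167.5, 111.7]
tcp_rot: [-180.0, 0.0, 105.8]
ft_force: [-2.4, -4.3, 1.3]
finger_gap: -0.3
grip_force: 2.0
```

Call:
{"fn": "apply_moves", "kwargs": {
  "rows": [
    [0,1,0,0,0,-0.01],
    [0,1,0,0,0,-0.01],
    [0,0,0,0,0,0],
    [0,0,0,0,0,0],
    [0,0,0,0,0,0]
  ]
}}

```text
time: 7.65
tool_pos: [557.7, 168.0, 111.7]
tcp_rot: [-180.0, 0.0, 106.9]
ft_force: [-2.9, -4.5, -0.3]
finger_gap: 0.4
grip_force: 2.2
```

Call:
{"fn": "apply_moves", "kwargs": {
  "rows": [
    [0,1,0,0,0,-0.01],
    [0,0,0,0,0,0],
    [0,0,0,0,0,0],
    [0,0,0,0,0,0],
    [0,0,0,0,0,0]
  ]
}}

```text
time: 8.28
tool_pos: [558.6, 168.3, 111.7]
tcp_rot: [-180.0, 0.0, 107.5]
ft_force: [-3.5, -3.5, 2.0]
finger_gap: 0.1
grip_force: 2.2
```

Call:
{"fn": "apply_moves", "kwargs": {
  "rows": [
    [0,1,0,0,0,-0.01],
    [0,0,0,0,0,0],
    [0,0.5,0,0,0,0],
    [0,0,0,0,0,0],
    [0,0,0,0,0,0]
  ]
}}

```text
time: 8.9
tool_pos: [559.7, 168.5, 111.7]
tcp_rot: [-179.9, 0.0, 108.0]
ft_force: [-6.4, -6.0, 2.2]
finger_gap: -0.1
grip_force: 3.3
```

Run:
```python
from h import *
s=sense();print(s["tool_pos"],s["ft_force"],s["wrist_torque"],s["joint_pos"])
q,_=eyes.snapshot("side");b=q[120:210,230:350,::-1]
cv2.imwrite("pics/p1.png",cv2.resize(b,(720,540),interpolation=cv2.INTER_CUBIC))
```

```text
[559.68886154 168.54687367 111.66493907] [-6.41405426 -5.9708886   2.19669261] [-0.90626445  0.85388261 -0.01742204] [ 1.17511422e+01  8.93937744e+00  9.40762004e+01 -2.62583218e-02
  7.70405310e+01 -6.27308234e+00]
```

View pics/p1.png

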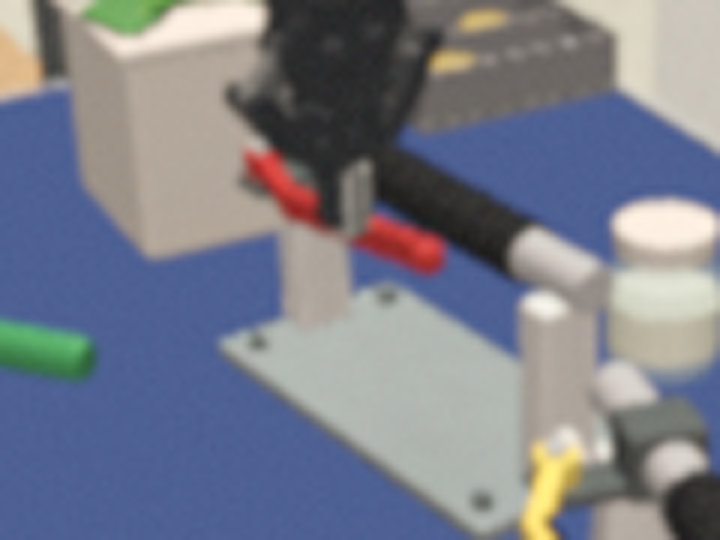

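The fingers at about (340,195) press the blade's front with the lever in, clear of the bar. The force is now rising steeply, so it is at the stop. I'll add a little more and hold.

Call:
{"fn": "apply_moves", "kwargs": {
  "rows": [
    [0,0.5,0,0,0,0],
    [0,0,0,0,0,0],
    [0,0,0,0,0,0],
    [0,0,0,0,0,0],
    [0,0,0,0,0,0]
  ]
}}

```text
time: 9.57
tool_pos: [559.7, 168.5, 111.6]
tcp_rot: [-179.9, 0.0, 108.0]
ft_force: [-7.2, -5.6, 3.4]
finger_gap: 0.1
grip_force: 4.4
```

Call:
{"fn": "apply_moves", "kwargs": {
  "rows": [
    [0,1,0,0,0,0],
    [0,0,0,0,0,0],
    [0,0,0,0,0,0],
    [0,0,0,0,0,0],
    [0,0,0,0,0,0]
  ]
}}

```text
time: 10.2
tool_pos: [559.9, 168.6, 111.5]
tcp_rot: [-179.8, 0.0, 108.0]
ft_force: [-10.8, -7.8, 6.0]
finger_gap: 0.3
grip_force: 6.7
```

Call:
{"fn": "apply_moves", "kwargs": {
  "rows": [
    [0,0.5,0,0,0,0],
    [0,0,0,0,0,0],
    [0,0,0,0,0,0],
    [0,0,0,0,0,0],
    [0,0,0,0,0,0]
  ]
}}

```text
time: 10.82
tool_pos: [559.9, 168.6, 111.4]
tcp_rot: [-179.7, 0.0, 108.0]
ft_force: [-13.2, -8.9, 7.2]
finger_gap: -0.1
grip_force: 7.8
```

Call:
{"fn": "apply_moves", "kwargs": {
  "rows": [
    [0,0,0,0,0,0],
    [0,0,0,0,0,0],
    [0,0,0,0,0,0],
    [0,0,0,0,0,0],
    [0,0,0,0,0,0]
  ]
}}

```text
time: 11.45
tool_pos: [559.9, 168.6, 111.5]
tcp_rot: [-179.7, 0.0, 108.0]
ft_force: [-13.0, -8.9, 8.1]
finger_gap: -0.1
grip_force: 7.8
```

Call:
{"fn": "apply_moves", "kwargs": {
  "rows": [
    [0,-4,0,0,0,0],
    [0,-5,0,0,0,0.04],
    [0,-6,0,0,0,0.06],
    [0,-7,0,0,0,0.06],
    [0,-7,0,0,0,0.02]
  ]
}}

```text
time: 12.08
tool_pos: [534.3, 163.2, 112.1]
tcp_rot: [179.9, -0.0, 97.7]
ft_force: [-0.1, 0.6, 0.5]
finger_gap: 0.0
grip_force: 0.0
```

Call:
{"fn": "apply_moves", "kwargs": {
  "rows": [
    [0,-5,0,0,0,0],
    [0,-5,0,0,0,0],
    [0,0,0,0,0,0],
    [0,0,0,0,0,0],
    [0,0,0,0,0,0]
  ]
}}

```text
time: 12.7
tool_pos: [524.2, 161.2, 111.7]
tcp_rot: [180.0, -0.0, 97.7]
ft_force: [-0.0, 0.4, -0.4]
finger_gap: -0.1
grip_force: 0.0
```

Run:
```python
from h import *
s=sense();print(s["time"],s["tool_pos"],s["tcp_rot"],s["ft_force"])
q,_=eyes.snapshot("side");b=q[120:210,230:350,::-1]
cv2.imwrite("pics/out.png",cv2.resize(b,(720,540),interpolation=cv2.INTER_CUBIC))
```

```text
12.7 [524.16587852 161.19924711 111.74022104] [ 1.79991089e+02 -2.48742623e-04  9.77217729e+01] [-0.01462779  0.36058212 -0.36255158]
```

View pics/out.png

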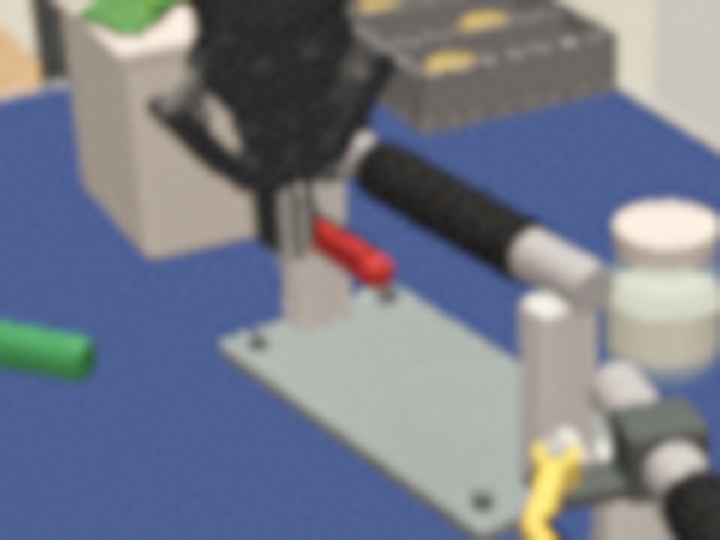

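The ball has sprung back out, from (428,252) to (375,268), and the force is zero. Now the second press.

Call:
{"fn": "apply_moves", "kwargs": {
  "rows": [
    [0,5,0,0,0,0],
    [0,4,0,0,0,0],
    [0,3,0,0,0,0],
    [0,3,0,0,0,-0.01],
    [0,3,0,0,0,-0.03]
  ]
}}

```text
time: 13.38
tool_pos: [541.7, 163.4, 111.5]
tcp_rot: [-179.9, 0.0, 100.1]
ft_force: [-2.0, -2.3, 0.6]
finger_gap: 0.0
grip_force: 1.0
```

Call:
{"fn": "apply_moves", "kwargs": {
  "rows": [
    [0,3,0,0,0,-0.03],
    [0,3,0,0,0,-0.03],
    [0,3,0,0,0,-0.03],
    [0,3,0,0,0,-0.03],
    [0,3,0,0,0,-0.02]
  ]
}}

```text
time: 14.0
tool_pos: [556.4, 167.0, 111.5]
tcp_rot: [-180.0, 0.0, 108.1]
ft_force: [-3.2, -3.6, 0.6]
finger_gap: -0.2
grip_force: 1.8
```

Call:
{"fn": "apply_moves", "kwargs": {
  "rows": [
    [0,1,0,0,0,0],
    [0,1,0,0,0,0],
    [0,0.5,0,0,0,0],
    [0,0,0,0,0,0],
    [0,0,0,0,0,0]
  ]
}}

```text
time: 14.62
tool_pos: [558.6, 167.5, 111.6]
tcp_rot: [-180.0, 0.0, 108.0]
ft_force: [-3.2, -3.7, -0.7]
finger_gap: 0.1
grip_force: 2.2
```

Call:
{"fn": "apply_moves", "kwargs": {
  "rows": [
    [0,1,0,0,0,0],
    [0,1,0,0,0,0],
    [0,1,0,0,0,0],
    [0,0,0,0,0,0],
    [0,0,0,0,0,0]
  ]
}}

```text
time: 15.25
tool_pos: [560.0, 168.0, 111.4]
tcp_rot: [-179.8, 0.0, 108.0]
ft_force: [-10.6, -8.0, 3.8]
finger_gap: -0.3
grip_force: 6.2
```

Call:
{"fn": "apply_moves", "kwargs": {
  "rows": [
    [0,0.5,0,0,0,0],
    [0,0,0,0,0,0],
    [0,0,0,0,0,0],
    [0,0,0,0,0,0],
    [0,0,0,0,0,0]
  ]
}}

```text
time: 15.88
tool_pos: [560.1, 168.0, 111.4]
tcp_rot: [-179.7, 0.0, 108.0]
ft_force: [-13.0, -8.5, 6.3]
finger_gap: 0.1
grip_force: 7.3
```

Call:
{"fn": "apply_moves", "kwargs": {
  "rows": [
    [0,0.3,0,0,0,0],
    [0,0,0,0,0,0],
    [0,0,0,0,0,0],
    [0,0,0,0,0,0],
    [0,0,0,0,0,0]
  ]
}}

```text
time: 16.5
tool_pos: [560.1, 168.0, 111.4]
tcp_rot: [-179.7, 0.0, 108.0]
ft_force: [-13.6, -7.8, 6.7]
finger_gap: 0.1
grip_force: 8.0
```

```bash
python3 -c "
from bench import sense,job
print(sense()['ft_force']);print(job.hand_in())"
```

```text
[-13.56852147  -7.83924585   6.70721554]
the job is handed in; nothing more can be done
None
```

I pressed the red lever in to its stop and held it, let it spring fully out, then pressed it to the same stop again; I handed the job in at 16.5 s while still holding it at about 16 N, and the hand-in returned no verdict.

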